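Even out the bar display on its three risers

TASK

The little bottle, the tin and the bottle stopper each stand on the wrong wooden riser. Move them round so that the tallest stands on the lowest riser, the middle one on the middle riser and the shortest on the highest, each upright in the middle of its riser, so that their tops come out more even; the empty leather coaster is there if you want a spot to park one on the way. Keep them upright and do not disturb the jigger or the two glass jars.

Things in the scene. Friction and masses are not known exactly. Their poses are not given: they have to be found in the camera images.
- bottle: small bitters bottle of amber glass with a paper label and black cap, 142 mm tall; round body 43 mm across up to 72 mm, then a neck 18 mm across up to 124 mm, above it the cap; 0.19 kg. Origin: centre of its underside, z up. Can be pinched by the neck, 80 to 120 mm up. Starts on the middle riser
- tin: round dark green tin with a pale, wood-coloured lid, 60 mm across (59 to grip) and 98 mm tall, straight sides; 0.16 kg. Origin: centre of its underside, z up. Starts on the highest riser
- stopper: bottle stopper standing on its head, 55 mm tall: below a gold-coloured round head 33 mm across up to 30 mm, above it a black ribbed plug, 20 mm across, to pinch; 0.07 kg. Origin: centre of its underside, z up. Starts on the lowest riser
- low_riser: lowest riser: flat square wooden slab 104 x 104 mm, 10 mm high, fixed to the worktop. Origin: centre of its underside, z up; the things stand on its flat top, 10 mm above the origin
- mid_riser: middle riser: six-sided wooden block, 112 mm across its corners, 32 mm high, fixed. Origin: centre of its underside, z up; flat top 32 mm above the origin
- high_riser: highest riser: round wooden block 100 mm across, 54 mm high, fixed. Origin: centre of its underside, z up; flat top 54 mm above the origin
- spare_coaster: empty round brown leather coaster, 96 mm across and 5 mm thick, fixed flat on the worktop; a free spot to park a thing. Origin: centre of its underside. The risers and the coaster stand in a row across the worktop, in any order, their centres at least 160 mm apart sideways. Wall cabinets hang behind the row, from about 0.55 m above the worktop up; a raised wrist that swings outward can strike them, so carry no higher than the things in the row require
- jigger: copper double jigger, 43 mm across and 84 mm tall, behind the row; a bystander. Origin: centre of its underside
- jar: squat glass jar with a white lid, 64 mm across and 97 mm tall, behind the row; a bystander. Origin: centre of its underside
- spice_jar: small square glass spice jar with a white cap, 47 mm across and 98 mm tall, behind the row; a bystander. Origin: centre of its underside
Things that resemble listed ones, but are neither listed nor needed, are in the scene too. What is shaped like the stopper but red is not meant.

How it is judged:
By the outcome, as a careful person would: the job done as asked, in the order asked, and still so for the second after the job is handed in, with the robot touching nothing.
It also fails if it takes over 109 s, if anything falls off the work surface, if the arm or the gripper's body presses on something with over 40 N, if the wrist force passes 120 N, or if a joint passes its speed limit or range.

ROBOT

A 6-joint arm with a two-finger parallel gripper is mounted at the origin on a cart in front of the work surface, level with it; the furniture and walls round the work are solid. World frame = base frame: x ahead of the robot, y to its left, z up, the work surface at z = 0. Lengths are in mm, angles in rad, forces in N, time in s.
With the tool pointing down it reaches from about 300 to 875 mm from the base axis. Payload 4.2 kg.
Tool frame: the origin (TCP) lies at the centre of the arm's flange, where the gripper is bolted on; the fingertips stand 173 mm ahead of it and the grasp point (between the pads) lies 155 mm ahead of it; z points along the fingers, x is the direction in which the jaws open and shut, and the axes are right-handed (so a half turn about z gives the same grasp; the last joint's range is limited). The gripper opens to 85 mm and grips with 20 to 120 N. Pads are 22 mm wide; open, the fingers measure 114 mm over their backs; the gripper's body (76 mm by 85 mm) begins 54 mm behind the grasp point. The pads swing forward as they close: fully open they stand 13 mm farther back than shut.
Start: joints at [-1.321, 0.32, 1.565, -0, 1.257, -0.02], TCP at [153.258, -554.198, 404.738] pointing down, gripper open.
Joint ranges: [-3.11, 3.11], [-0.84, 2.01], [0.21, 2.61], [-1.34, 4.49], [0.05, 2.63], [-2.56, 2.56]. Speed limits (rad/s): [2.57, 2.57, 3.14, 3.14, 3.14, 3.14].

INTERFACE

Orientations are given as a rotation vector (axis times angle).
In Python, from station import observe, snapshot, hand_in gives the robot as it stands.
- The arm moves only by the tool send_rows, never from a script. Its argument "moves" is a list of rows, each a list of 7 numbers: the shift along the tool's x, y, z scaled (see below), then the turn, a rotation vector about the tool's x, y, z scaled (see below), then the finger opening in mm, from 0 to 85.4. In form: [[dx, dy, dz, ax, ay, az, claw], ...]. A call has 1 to 5 rows; each row shifts and turns the pose as measured when the row begins, along the tool's axes as they then stand; what a row does not reach is not made up. The controller multiplies each number of a shift by 0.05 m and each number of a turn by 0.1 rad. A row lasts 1/8 s, in which the tool goes at most 62.5 mm and 10.7 degrees, less where a joint would pass 70% of its speed; a pose out of reach is approached as far as the arm can. A call with a number of a shift or a turn outside -1 to 1 is refused whole. A call with a gripper value outside its range is refused whole. The fingers move at their own pace and stop on an object; the grip force is fixed at half the most. Time passes only in rows, so rows that do not move let the fingers close. It gives the time, the measured TCP pose, the force and the opening at its end, in the units of the state.
- observe(): the state, without advancing time (a new reading comes with each control period).
- snapshot(name): name is "scene" or "top" or "wrist"; returns a dict with "color" (384x512x3 uint8, blue, green, red), "K" (3x3 intrinsics, pixels), "R" (3x3) and "t" (3): a world point X has camera coordinates R X + t. Camera axes: x right, y down, z forward; pixel columns grow to the right and rows downward; lengths in mm; the calibration is good to about 2 mm. The wrist camera is an equidistant fisheye: a pixel r from the principal point sees the ray r / f radians off the axis. A picture is of the moment at which its call begins. There is no depth.
- hand_in(): hands the job in, once; it reports no verdict.
The state is a dict: "t": time; "joint_pos": joint angles; "qd": joint speeds; "tau": joint torques, N m; "position": TCP position; "eef_rot": TCP orientation; "contact_force": force on the tool from outside, world axes, zero at the start; "moment": the same for the moment, N m; "grip_width": finger opening in mm.
Only numpy, scipy, OpenCV 4.12 (cv2) and the standard library are available. Lean on these libraries where they do the work, as an engineer would, in place of code of your own. Each camera call takes 0.05 s, during which the arm holds its last target. There are 200 camera calls.

## Working session

There is one attempt and no reset: what is moved stays moved. The work goes in short steps, Python scripts to look and compute and a tool call to move; the robot and the scene stay as the last step left them, time stands still between calls to the robot, and variables do not carry over. Pictures are saved under pics/ and viewed, on a budget of 14 in all, crops included, one or two more only if the job needs it, and the job is handed in when it is done.

Besides the shell and the picture viewer there is one more tool, called after "Call:" as name(argument=value, ...) on one line, values as JSON. send_rows: Moves the arm, as the interface text tells. Its arguments: {"type":"object","properties":{"moves":{"type":"array"}},"required":["moves"]}

```bash
ls; mkdir -p pics; python3 - <<'E'
from station import observe,snapshot
import cv2,numpy as np
s=observe();print({k:np.round(v,3).tolist() for k,v in s.items()})
for n in("scene","top"):
    d=snapshot(n);cv2.imwrite(f"pics/{n}0.png",cv2.resize(d["color"],None,fx=1.5,fy=1.5));print(n,d["K"],d["R"],d["t"])
    np.savez(f"pics/{n}0.npz",**d)
E
```

```text
pics
{'t': 0.0, 'joint_pos': [-1.321, 0.32, 1.566, -0.0, 1.257, -0.02], 'qd': [-0.001, -0.002, 0.001, 0.001, 0.001, -0.001], 'tau': [0.001, -41.552, -23.416, 0.0, 0.008, -0.0], 'position': [153.185, -554.033, 403.866], 'eef_rot': [-2.499, 1.902, 0.002], 'contact_force': [0.131, 0.404, -0.201], 'moment': [0.015, 0.049, 0.016], 'grip_width': 85.675}
scene [[363.99031526   0.         256.92736504]
 [  0.         363.99031526 196.79999515]
 [  0.           0.           1.        ]] [[-0.77092715 -0.63682977  0.01091674]
 [-0.33228645  0.3875155  -0.85989386]
 [ 0.5433756  -0.666543   -0.51035613]] [425.36583991 235.67243491 676.2891121 ]
top [[468.05865139   0.         252.91631349]
 [  0.         468.05865139 191.62575499]
 [  0.           0.           1.        ]] [[-0.01984004 -0.99979039  0.00505513]
 [-0.98657834  0.01875771 -0.16220769]
 [ 0.16207887 -0.00820549 -0.98674369]] [  -3.86243266  528.65745941 1340.83185169]
```

View pics/scene0.png

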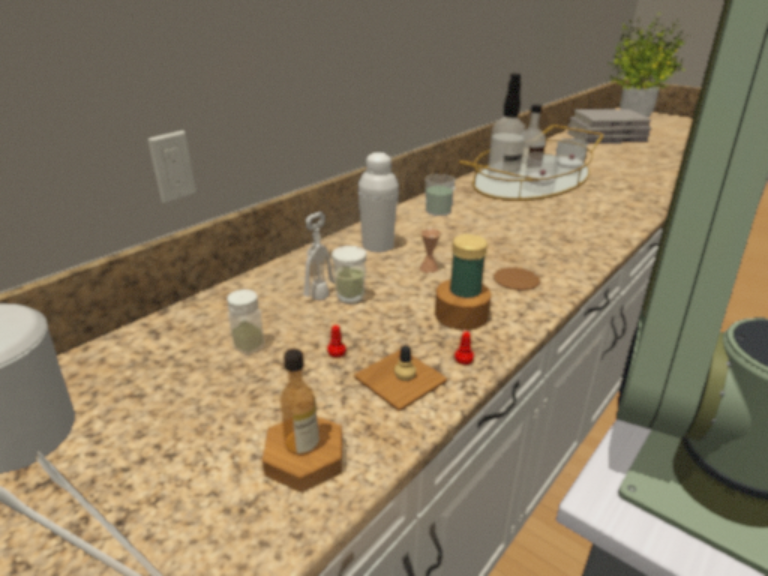

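View pics/top0.png

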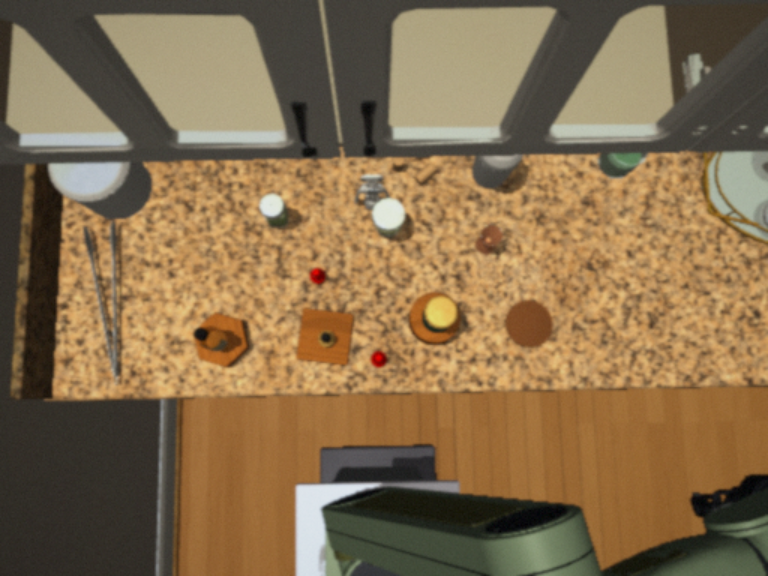

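The scene picture shows all the items. In the top view (1.5x px), the mid riser with the bottle is at (221,340), the low riser with the stopper at (325,337), the high riser with the tin at (435,317) and the coaster at (529,323). Red decoys are at (379,358) and (317,275).

```bash
cat > h.py <<'E'
import numpy as np,cv2
from scipy.spatial.transform import Rotation as Ro
def ray(d,uv,z):
    K,R,t=d["K"],d["R"],d["t"]; C=-R.T@t
    v=R.T@np.linalg.solve(K,[uv[0],uv[1],1.]); return C+v*(z-C[2])/v[2]
def go(tgt,yaw=None):
    "steps in move units from present pose to TCP target; yaw=desired angle of tool x in world; tool kept vertical"
    from station import observe
    s=observe();R=Ro.from_rotvec(s["eef_rot"]).as_matrix();p=np.array(s["position"])
    a=np.degrees(np.arctan2(R[1,0],R[0,0]))
    y=np.radians(a if yaw is None else yaw);x=np.array([np.cos(y),np.sin(y),0]);z=np.array([0,0,-1.])
    T=np.c_[x,np.cross(z,x),z]
    print("t",round(s["t"],2),"p",p.round(1),"xyaw",a.round(2),"w",round(s["grip_width"],1),"F",np.round(s["contact_force"],1))
    print(" shift(50mm)",(R.T@(np.array(tgt)-p)/50).round(2),"turn(.1)",(Ro.from_matrix(R.T@T).as_rotvec()/.1).round(2))
E
python3 - <<'E'
from h import *
T=np.load("pics/top0.npz");S=np.load("pics/scene0.npz")
im=T["color"];hsv=cv2.cvtColor(cv2.GaussianBlur(im,(5,5),0),cv2.COLOR_BGR2HSV)
def blob(seed,half,lo,hi):
    x,y=int(seed[0]/1.5),int(seed[1]/1.5)
    m=np.zeros(hsv.shape[:2],np.uint8);m[y-half:y+half,x-half:x+half]=cv2.inRange(hsv,lo,hi)[y-half:y+half,x-half:x+half]
    n,l,st,c=cv2.connectedComponentsWithStats(m)
    k=1+np.argmax(st[1:,4]);pts=np.argwhere(l==k)[:,::-1].astype(np.float32);return c[k],st[k],cv2.minAreaRect(pts),cv2.minEnclosingCircle(pts),
for n,s in dict(mid=(230,353),low=(310,350),high=(420,330),coast=(529,323),lid=(441,313),plug=(327,338),cap=(201,333)).items():
    print(n,hsv[int(s[1]/1.5),int(s[0]/1.5)])
for n,s,z in(("mid",(221,340),32),("low",(325,337),10),("high",(435,317),54),("coast",(529,323),5)):
    b=blob(s,24,(4,140,60),(14,255,190));c,st,r,ci=b
    print(n,c.round(1),st,np.round(r[0],1),np.round(r[1],1),round(r[2]),np.round(ci[0],1),round(ci[1],1),"xy",ray(T,r[0],z).round(),ray(T,ci[0],z).round())
for n,s,z,lo,hi,h in(("lid",(441,313),152,(18,100,100),(35,255,255),20),("plug",(327,337),65,(0,0,0),(179,255,60),8),("cap",(201,333),170,(0,0,0),(179,255,60),8)):
    c,st,r,ci=blob(s,h,lo,hi);print(n,c.round(1),st,np.round(ci[0],1),round(ci[1],1),"xy",ray(T,c,z).round())
crop=im[190:260,110:380];cv2.imwrite("pics/crop.png",cv2.resize(crop,None,fx=2.9,fy=2.9,interpolation=cv2.INTER_CUBIC))
E
```

```text
mid [ 14 206 161]
low [ 14 205 174]
high [ 14 204 180]
coast [ 13 180 125]
lid [ 24 143 228]
plug [20 93 33]
cap [ 8 44 23]
mid [149.1 226. ] [130 209  37  35 774] [148.3 226.1] [35.6 31.9] 17 [148.5 226.4] 18.5 xy [433. 296.  32.] [432. 295.  32.]
low [216.5 223.5] [ 198  206   38   37 1010] [216.5 223.3] [34.6 35.1] 7 [216.6 223.9] 22.5 xy [440.  96.  10.] [438.  96.  10.]
high [285.4 216.4] [272 195  35  35 392] [288.  213.7] [34.  29.2] 49 [289.3 212.3] 17.4 xy [ 460. -115.   54.] [ 464. -119.   54.]
coast [352.4 215.5] [337 200  32  31 765] [352.5 215. ] [30. 31.] 90 [352.6 215.8] 16.2 xy [ 458. -314.    5.] [ 455. -314.    5.]
lid [293.6 207.8] [283 197  22  22 389] [293.5 207.5] 11.5 xy [ 464. -122.  152.]
plug [217.1 224.6] [215 223   5   4  17] [217. 225.] 2.2 xy [431.  91.  65.]
cap [134.  222.7] [131 220   7   7  40] [134.  222.7] 3.4 xy [430. 304. 170.]
```

View pics/crop.png

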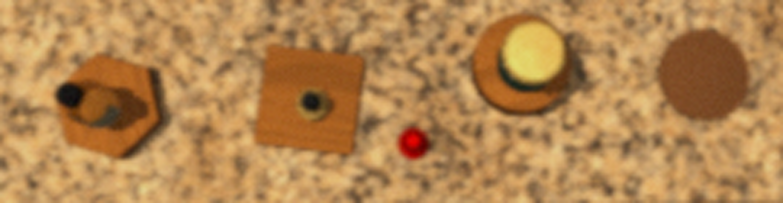

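The crop shows the bottle and stopper off-centre on their risers and the coaster clear. I'll move over the high riser and look with the wrist camera on the way.

Call:
send_rows(moves=[[-0.7,-0.77,0,0,0,0,85],[-0.7,-0.77,0,0,0,0,85],[-0.7,-0.77,0,0,0,0,85],[-0.7,-0.77,0,0,0,0,85],[-0.7,-0.77,0,0,0,0,85]])

```text
t: 0.72
position: [294.3, -330.6, 401.6]
eef_rot: [-2.491, 1.91, 0.006]
contact_force: [1.1, -0.3, 0.0]
grip_width: 85.2
```

Call:
send_rows(moves=[[-0.7,-0.77,0,0,0,0,85],[-0.7,-0.77,0,0,0,0,85],[-0.7,-0.77,0,0,0,0,85],[-0.7,-0.77,0,0,0,0,85],[0,0,0,0,0,0,85]])

```text
t: 1.35
position: [410.0, -146.6, 401.4]
eef_rot: [-2.495, 1.904, 0.008]
contact_force: [-0.4, -0.0, 0.0]
grip_width: 85.2
```

```bash
python3 - <<'E'
from h import *
from station import snapshot
go((431,91,404))
d=snapshot("wrist");np.savez("pics/w1.npz",**d);cv2.imwrite("pics/w1.png",cv2.resize(d["color"],None,fx=1.5,fy=1.5));print(d["K"],d["R"],d["t"])
E
```

```text
t 1.35 p [ 410.  -146.6  401.4] xyaw -74.7 w 85.2 F [-0.4 -0.   0. ]
 shift(50mm) [-4.47 -1.66 -0.03] turn(.1) [0.   0.06 0.  ]
[[297.31863964   0.         261.42321192]
 [  0.         297.31863964 188.26002798]
 [  0.           0.           1.        ]] [[ 0.26462325 -0.96433829 -0.00511811]
 [-0.9162402  -0.25307304  0.31057678]
 [-0.30079633 -0.07749642 -0.95053452]] [-248.50680355  299.93660915  489.71128424]
```

View pics/w1.png

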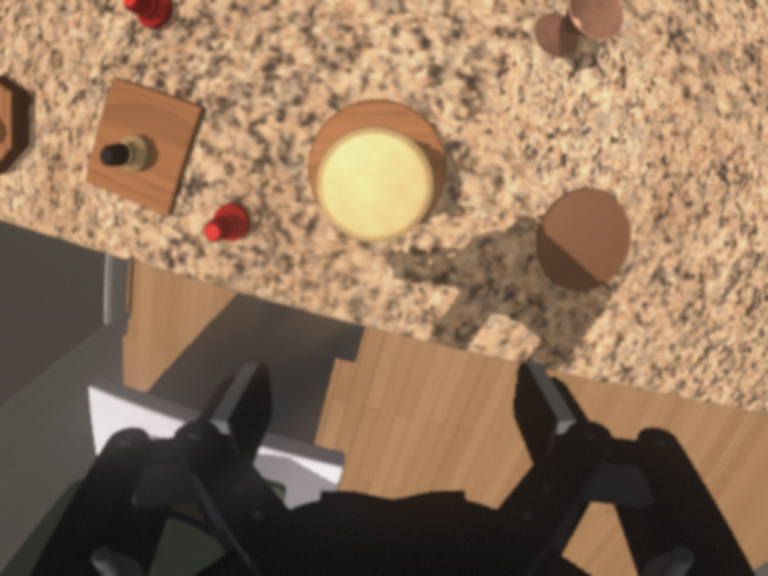

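Wrist view (1.5x px): the lid is centred at (375,185) and the high riser edge passes (308,165), (377,99) and (447,170). The low slab corners are (120,78), (202,105), (168,214) and (87,181), the plug top is at (116,154), and the coaster at (584,239).

```bash
cat >> h.py <<'E'
def fray(d,uv,z):
    "fisheye ray onto plane z; uv in native pixels"
    K,R,t=d["K"],d["R"],d["t"];C=-R.T@t
    a=np.array([(uv[0]-K[0,2])/K[0,0],(uv[1]-K[1,2])/K[1,1]]);th=np.hypot(*a)
    v=R.T@np.r_[a/th*np.sin(th),np.cos(th)];return C+v*(z-C[2])/v[2]
def circ(P):
    P=np.array(P)[:,:2];s=np.linalg.lstsq(np.c_[2*P,np.ones(len(P))],(P**2).sum(1),rcond=None)[0];return s[:2].round(1),round(float(np.sqrt(s[2]+s[:2]@s[:2])),1)
E
python3 - <<'E'
from h import *
d=np.load("pics/w1.npz");f=lambda u,v,z:fray(d,(u/1.5,v/1.5),z)
print("lid",f(375,185,152))
print("high",circ([f(*p,54) for p in((308,165),(322,130),(377,99),(430,125),(447,170))]))
L=np.array([f(*p,10) for p in((120,78),(202,105),(168,214),(87,181))]);print("low",L.round(),L.mean(0))
print("plug",f(114,154,65),"head",f(135,153,25))
print("coaster",circ([f(*p,5) for p in((537,240),(585,188),(631,238),(582,290))]))
E
```

```text
lid [ 464.73033862 -122.27142176  152.        ]
high (array([ 465.8, -119.3]), 49.2)
low [[495. 133.  10.]
 [483.  41.  10.]
 [382.  55.  10.]
 [394. 153.  10.]] [438.59656189  95.24695718  10.        ]
plug [434.73897198  85.58528836  65.        ] head [432.40663876  90.24413209  25.        ]
coaster (array([ 456.4, -312.2]), 47.3)
```

Call:
send_rows(moves=[[-0.9,-0.34,0,0,0,0,50],[-0.9,-0.34,0,0,0,0,50],[-0.9,-0.34,0,0,0,0,50],[-0.9,-0.34,0.5,0,0,0,50],[-0.9,-0.34,1,0,0,0,50]])

```text
t: 2.02
position: [434.0, 85.4, 332.4]
eef_rot: [-2.476, 1.924, -0.005]
contact_force: [0.6, -0.7, -0.8]
grip_width: 50.1
```

Call:
send_rows(moves=[[0,0,0.5,0,0,0,50],[0,0,0,0,0,0,50]])

```text
t: 2.28
position: [433.1, 85.3, 303.9]
eef_rot: [-2.482, 1.926, 0.002]
contact_force: [0.3, -0.2, -0.1]
grip_width: 50.1
```

```bash
python3 - <<'E'
from h import *
from station import snapshot
go((432,89,216),-75)
d=snapshot("wrist");np.savez("pics/w2.npz",**d);cv2.imwrite("pics/w2.png",cv2.resize(d["color"],None,fx=1.5,fy=1.5))
E
```

```text
t 2.27 p [433.1  85.3 303.9] xyaw -75.62 w 50.1 F [ 0.3 -0.2 -0.1]
 shift(50mm) [-0.08  0.    1.76] turn(.1) [ 0.01  0.01 -0.11]
```

View pics/w2.png

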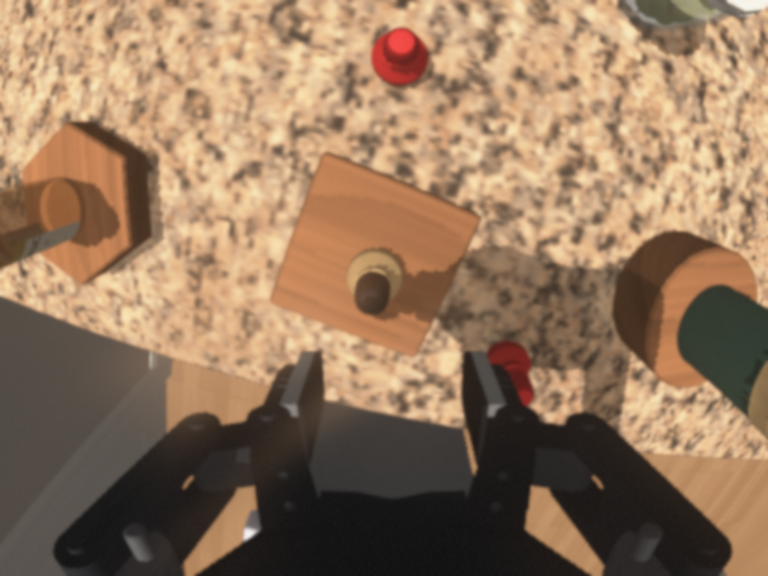

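Wrist view: the plug top is at (371,297) and its head at (375,277). Slab corners are (325,154), (480,216), (415,356) and (270,300), and the hexagon's top corners are near (72,122), (124,157), (127,243) and (80,283).

```bash
python3 - <<'E'
from h import *
d=np.load("pics/w2.npz");f=lambda u,v,z:fray(d,(u/1.5,v/1.5),z)
L=np.array([f(*p,10) for p in((325,154),(480,216),(415,356),(270,300))]);print("low",L.round(),L.mean(0))
print("plug",f(371,297,65),f(371,300,60),"head",f(375,277,25),f(375,277,30))
H=[f(*p,32) for p in((22,180),(72,122),(124,157),(127,243),(80,283))];print(np.round(H),circ(H))
w=[f(*p,54) for p in((614,290),(640,248),(685,232),(755,285))];print(circ(w))
print("bottle base ctr",f(63,205,32+5))
E
```

```text
low [[495. 141.  10.]
 [482.  42.  10.]
 [382.  56.  10.]
 [396. 157.  10.]] [438.7488196   99.04548397  10.        ]
plug [435.17771177  96.04464475  65.        ] [431.76548632  95.45575598  60.        ] head [433.25690467  95.03426394  25.        ] [434.82672277  95.22860054  30.        ]
[[443. 355.  32.]
 [488. 310.  32.]
 [472. 262.  32.]
 [418. 253.  32.]
 [381. 292.  32.]] (array([434.9, 302.5]), 53.6)
(array([ 457.2, -100.5]), 66.3)
bottle base ctr [434.30503306 306.27432956  37.        ]
```

Call:
send_rows(moves=[[-0.13,0,0.7,0,0,-0.1,50],[0,0,0.7,0,0,0,50],[0,0,0.35,0,0,0,50],[0,0,0,0,0,0,50]])

```text
t: 2.82
position: [436.2, 87.6, 221.2]
eef_rot: [-2.474, 1.917, -0.016]
contact_force: [0.0, -0.6, 0.4]
grip_width: 49.8
```

```bash
python3 - <<'E'
from h import *
go((433,92,216),-75)
E
```

```text
t 2.83 p [436.2  87.6 221.2] xyaw -75.53 w 49.8 F [ 0.  -0.6  0.4]
 shift(50mm) [-0.1   0.04  0.1 ] turn(.1) [-0.15 -0.01 -0.09]
```

Call:
send_rows(moves=[[-0.12,0.04,0.12,-0.15,0,-0.1,50],[0,0,0,0,0,0,0],[0,0,0,0,0,0,0],[0,0,0,0,0,0,0],[0,0,0,0,0,0,0]])

```text
t: 3.45
position: [434.2, 92.6, 218.5]
eef_rot: [-2.488, 1.91, -0.009]
contact_force: [0.5, 0.2, 0.1]
grip_width: 16.0
```

```bash
python3 - <<'E'
from h import *
from station import snapshot
go((456,-313,370),-75)
d=snapshot("wrist");np.savez("pics/w3.npz",**d);cv2.imwrite("pics/w3.png",cv2.resize(d["color"],None,fx=1.5,fy=1.5))
E
```

```text
t 3.45 p [434.2  92.6 218.5] xyaw -75.02 w 16.0 F [0.5 0.2 0.1]
 shift(50mm) [ 7.95  1.65 -3.03] turn(.1) [-0.07 -0.02 -0.  ]
```

View pics/w3.png

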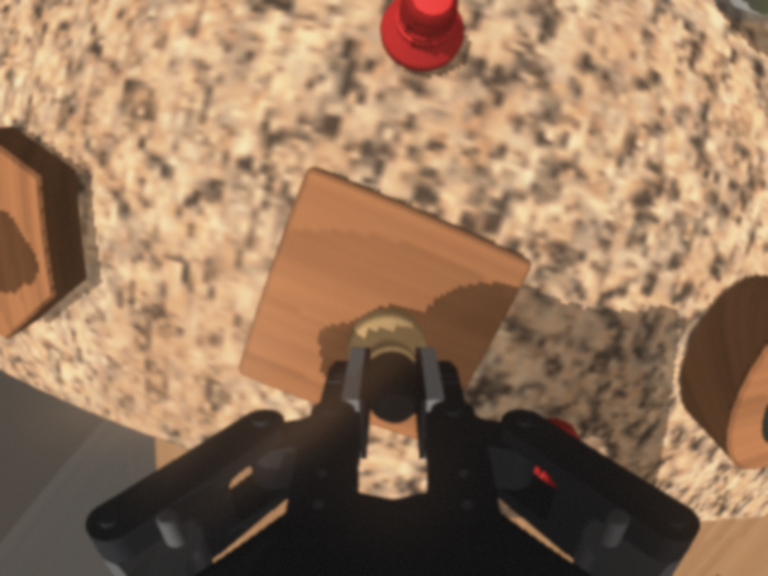

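The plug top at (395,395) sits between the pads, with the gripper reading 16 mm. Lift and check the hold.

Call:
send_rows(moves=[[0,0,0,0,0,0,0],[0,0,-0.5,0,0,0,0],[0,0,-0.9,0,0,0,0],[0,0,-0.9,0,0,0,0],[0,0,-0.9,0,0,0,0]])

```text
t: 4.12
position: [432.3, 92.5, 379.1]
eef_rot: [2.489, -1.91, -0.003]
contact_force: [0.5, 0.7, -0.1]
grip_width: 15.7
```

```bash
python3 - <<'E'
from h import *
from station import snapshot
go((456,-313,390),-75)
E
```

```text
t 4.12 p [432.3  92.5 379.1] xyaw -75.02 w 15.7 F [ 0.5  0.7 -0.1]
 shift(50mm) [ 7.96  1.64 -0.2 ] turn(.1) [ 0.04 -0.01 -0.  ]
```

Call:
send_rows(moves=[[0.6,0.13,-0.15,0,0,0,0],[0.9,0.19,-0.1,0,0,0,0],[0.9,0.19,0,0,0,0,0],[0.9,0.19,0,0,0,0,0],[0.9,0.19,0,0,0,0,0]])

```text
t: 4.75
position: [444.6, -125.3, 396.7]
eef_rot: [-2.496, 1.902, -0.009]
contact_force: [0.6, -0.0, -1.0]
grip_width: 16.2
```

Call:
send_rows(moves=[[0.9,0.19,0,0,0,0,0],[0.9,0.19,0,0,0,0,0],[0.9,0.19,0,0,0,0,0],[0.8,0.17,0,0,0,0,0],[0,0,0,0,0,0,0]])

```text
t: 5.38
position: [454.2, -312.5, 395.3]
eef_rot: [-2.492, 1.907, -0.007]
contact_force: [0.7, 1.5, -0.6]
grip_width: 15.6
```

```bash
python3 - <<'E'
from h import *
from station import snapshot
go((456,-313,215),-75)
d=snapshot("wrist");np.savez("pics/w4.npz",**d);cv2.imwrite("pics/w4.png",cv2.resize(d["color"],None,fx=1.5,fy=1.5))
E
```

```text
t 5.38 p [ 454.2 -312.5  395.3] xyaw -74.87 w 15.6 F [ 0.7  1.5 -0.6]
 shift(50mm) [ 0.01 -0.01  3.61] turn(.1) [-0.06 -0.01  0.02]
```

View pics/w4.png

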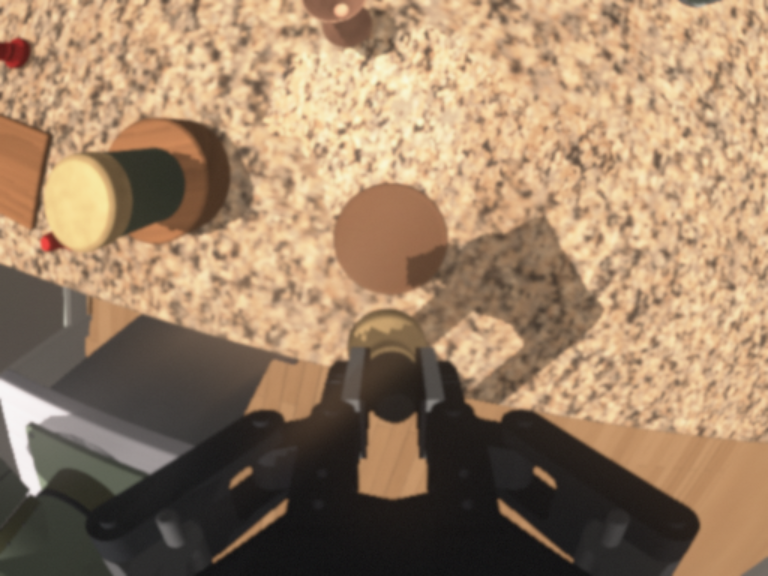

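The stopper is held upright and the coaster at (390,238) is under the path, so I'm descending.

Call:
send_rows(moves=[[0,0,0.9,0,0,0,0],[0,0,1,0,0,0,0],[0,0,1,0,0,0,0],[0,0,0.5,0,0,0,0],[0,0,0,0,0,0,0]])

```text
t: 6.05
position: [455.4, -305.6, 222.4]
eef_rot: [-2.495, 1.899, -0.006]
contact_force: [-0.1, 0.4, -0.1]
grip_width: 15.8
```

```bash
python3 - <<'E'
from h import *
go((456,-313,214),-75)
E
```

```text
t 6.05 p [ 455.4 -305.6  222.4] xyaw -74.56 w 15.8 F [-0.1  0.4 -0.1]
 shift(50mm) [0.15 0.03 0.17] turn(.1) [-0.07  0.01  0.08]
```

Call:
send_rows(moves=[[0.15,0.03,0.1,-0.07,0,0,0],[0,0,0.06,0,0,0,0],[0,0,0.04,0,0,0,0],[0,0,0,0,0,0,0]])

```text
t: 6.55
position: [457.4, -313.6, 215.8]
eef_rot: [-2.5, 1.901, -0.01]
contact_force: [0.3, -0.5, 0.1]
grip_width: 15.8
```

Call:
send_rows(moves=[[0,0,0.06,-0.1,0,0,0],[0,0,0.04,0,0,0,0]])

```text
t: 6.8
position: [457.6, -313.7, 212.4]
eef_rot: [2.494, -1.897, 0.003]
contact_force: [-2.1, 3.7, 16.3]
grip_width: 15.5
```

Contact. Release, rise and head for the bottle on the mid riser (travelling near x≈430 at z≥390).

Call:
send_rows(moves=[[0,0,-0.03,0,0,0,45],[0,0,0,0,0,0,45],[0,0,0,0,0,0,45],[0,0,-0.5,0,0,0,45],[0,0,-0.9,0,0,0,45]])

```text
t: 7.42
position: [457.0, -312.6, 281.6]
eef_rot: [2.494, -1.897, -0.011]
contact_force: [0.7, -0.2, -0.7]
grip_width: 45.1
```

Call:
send_rows(moves=[[0,0,-1,0,0,0,60],[0,0,-1,0,0,0,60],[0,0,-0.5,0,0,0,60],[0,0,0,0,0,0,60]])

```text
t: 7.92
position: [458.4, -312.4, 412.9]
eef_rot: [2.494, -1.897, -0.003]
contact_force: [-0.5, -1.2, 0.7]
grip_width: 60.2
```

```bash
python3 - <<'E'
from h import *
from station import snapshot
go((432,300,400),-75)
d=snapshot("wrist");np.savez("pics/w5.npz",**d);cv2.imwrite("pics/w5.png",cv2.resize(d["color"],None,fx=1.5,fy=1.5))
E
```

```text
t 7.92 p [ 458.4 -312.4  412.9] xyaw -74.52 w 60.2 F [-0.5 -1.2  0.7]
 shift(50mm) [-11.94  -2.76   0.2 ] turn(.1) [ 0.08 -0.03  0.08]
```

View pics/w5.png

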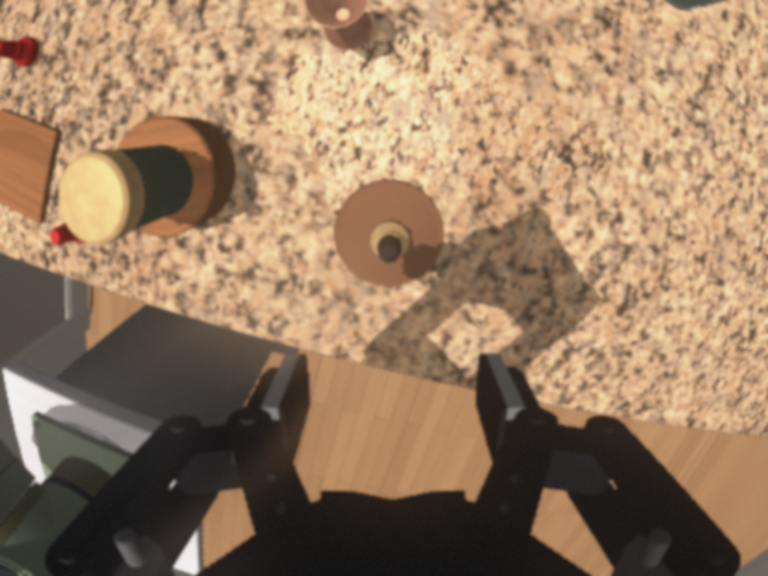

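The stopper stands upright, centred on the coaster at (390,240). Next is the bottle.

Call:
send_rows(moves=[[-0.6,-0.14,0,0,0,0,60],[-0.9,-0.21,0,0,0,0,60],[-0.9,-0.21,0,0,0,0,60],[-0.9,-0.21,0,0,0,0,60],[-0.9,-0.21,0,0,0,0,60]])

```text
t: 8.6
position: [448.0, -93.1, 400.2]
eef_rot: [2.484, -1.902, -0.036]
contact_force: [0.6, -0.1, -0.0]
grip_width: 60.1
```

Call:
send_rows(moves=[[-0.9,-0.21,0,0,0,0,60],[-0.9,-0.21,0,0,0,0,60],[-0.9,-0.21,0,0,0,0,60],[-0.9,-0.21,0,0,0,0,60],[-0.9,-0.21,0,0,0,0,60]])

```text
t: 9.22
position: [436.8, 144.9, 391.0]
eef_rot: [2.472, -1.896, -0.057]
contact_force: [0.9, 1.0, -0.2]
grip_width: 59.9
```

Call:
send_rows(moves=[[-0.9,-0.21,0,0,0,0,60],[-0.5,-0.11,0,0,0,0,60],[0,0,0,0,0,0,60]])

```text
t: 9.6
position: [432.3, 221.2, 384.6]
eef_rot: [2.468, -1.883, -0.066]
contact_force: [-0.4, 0.9, -1.0]
grip_width: 59.8
```

```bash
python3 - <<'E'
from h import *
from station import snapshot
go((432,302,400),-75)
d=snapshot("wrist");np.savez("pics/w6.npz",**d);cv2.imwrite("pics/w6.png",cv2.resize(d["color"],None,fx=1.5,fy=1.5))
E
```

```text
t 9.6 p [432.3 221.2 384.6] xyaw -74.71 w 59.8 F [-0.4  0.9 -1. ]
 shift(50mm) [-1.56 -0.4  -0.31] turn(.1) [0.54 0.12 0.05]
```

View pics/w6.png

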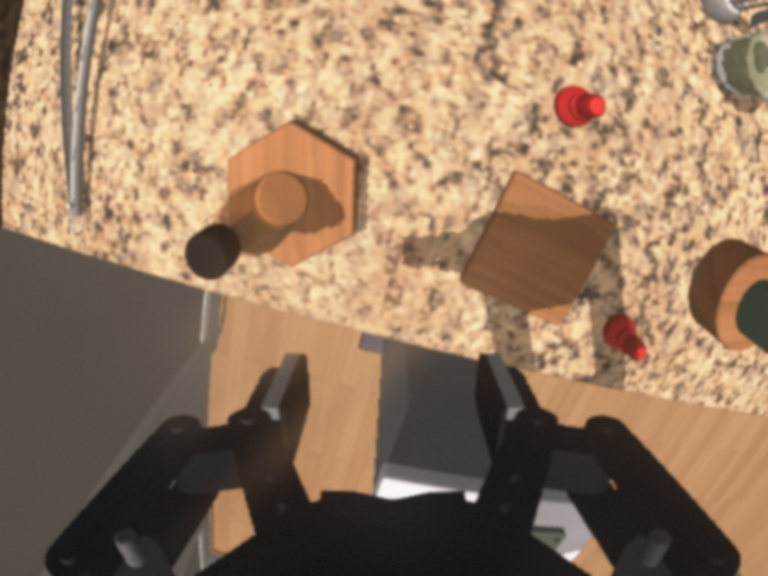

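Wrist view: the cap is centred near (210,252), the hexagon's top corners are (293,121), (357,158), (354,232), (292,266) and (229,157), and the empty low slab's corners are (516,172), (615,223), (563,323) and (463,281).

```bash
python3 - <<'E'
from h import *
d=np.load("pics/w6.npz");f=lambda u,v,z:fray(d,(u/1.5,v/1.5),z)
L=np.array([f(*p,10) for p in((516,172),(615,223),(563,323),(463,281))]);print("low",L.mean(0))
print("cap top",f(207,254,174),"cap mid",f(213,251,165))
H=[f(*p,32) for p in((293,121),(357,158),(354,232),(292,266),(229,157))];print(np.round(H),circ(H), (H[0]+H[3])/2,(H[4]+H[2])/2)
print("body shoulder?",f(282,200,104),f(282,205,36))
E
```

```text
low [439.58374716  98.32544043  10.        ]
cap top [433.05168802 307.70153018 174.        ] cap mid [431.43248219 308.25202352 165.        ]
[[488. 313.  32.]
 [473. 261.  32.]
 [419. 250.  32.]
 [381. 290.  32.]
 [452. 355.  32.]] (array([434.8, 302.5]), 55.2) [434.52148525 301.54504834  32.        ] [435.7762259  302.68281107  32.        ]
body shoulder? [447.39911526 292.98236152 104.        ] [426.89189218 306.39139396  36.        ]
```

Call:
send_rows(moves=[[-0.6,-0.15,-0.1,0.54,0.1,0,60],[-0.7,-0.15,0,0,0,0,60],[-0.4,-0.1,0,0,0,0,60],[0,0,0,0,0,0,60]])

```text
t: 10.15
position: [430.1, 305.1, 385.8]
eef_rot: [2.486, -1.909, -0.001]
contact_force: [0.6, -0.2, -0.4]
grip_width: 60.1
```

```bash
python3 - <<'E'
from h import *
go((432,306,289),-75)
E
```

```text
t 10.15 p [430.1 305.1 385.8] xyaw -75.04 w 60.1 F [ 0.6 -0.2 -0.4]
 shift(50mm) [-0.02 -0.05  1.94] turn(.1) [ 0.06 -0.04 -0.01]
```

Call:
send_rows(moves=[[-0.02,-0.05,0.5,0.06,0,0,60],[0,0,0.7,0,0,0,60],[0,0,0.5,0,0,0,60],[0,0,0.15,0,0,0,60],[0,0,0,0,0,0,60]])

```text
t: 10.78
position: [433.3, 300.3, 291.3]
eef_rot: [2.483, -1.915, 0.009]
contact_force: [-0.7, -0.3, 0.3]
grip_width: 59.9
```

```bash
python3 - <<'E'
from h import *
go((432,306,289),-75)
E
```

```text
t 10.78 p [433.3 300.3 291.3] xyaw -75.26 w 59.9 F [-0.7 -0.3  0.3]
 shift(50mm) [-0.12 -0.    0.04] turn(.1) [ 0.01 -0.08 -0.05]
```

Call:
send_rows(moves=[[-0.14,0,0,0,-0.08,-0.05,60],[0,0,0,0,0,0,60]])

```text
t: 11.02
position: [432.0, 307.4, 293.1]
eef_rot: [-2.49, 1.911, 0.0]
contact_force: [-0.6, 0.1, -0.3]
grip_width: 60.1
```

```bash
python3 - <<'E'
from h import *
from station import snapshot
go((432,306,289),-75)
d=snapshot("wrist");np.savez("pics/w7.npz",**d);cv2.imwrite("pics/w7.png",d["color"][130:])
E
```

```text
t 11.03 p [432.  307.4 293.1] xyaw -74.99 w 60.1 F [-0.6  0.1 -0.3]
 shift(50mm) [0.03 0.01 0.08] turn(.1) [-0.02  0.02  0.  ]
```

View pics/w7.png

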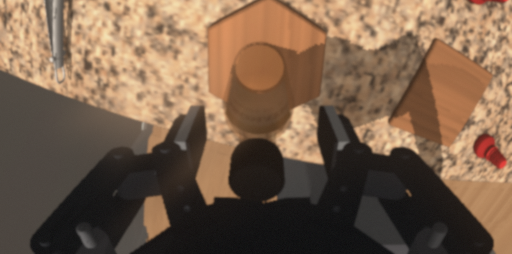

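The cap at column 256 lies about 2 mm left of the jaw middle at 261. Nudge and close.

Call:
send_rows(moves=[[-0.04,0,0.07,0,0,0,60],[0,0,0,0,0,0,0],[0,0,0,0,0,0,0],[0,0,0,0,0,0,0],[0,0,0,0,0,0,0]])

```text
t: 11.7
position: [431.6, 309.6, 290.2]
eef_rot: [-2.49, 1.909, -0.001]
contact_force: [-0.1, 0.4, 0.1]
grip_width: 16.1
```

Call:
send_rows(moves=[[0,0,0,0,0,0,0],[0,0,-0.3,0,0,0,0]])

```text
t: 11.95
position: [431.1, 309.2, 304.5]
eef_rot: [-2.492, 1.911, 0.0]
contact_force: [-0.2, 0.0, -1.6]
grip_width: 15.8
```

```bash
python3 - <<'E'
from h import *
go((440,97,320),-75)
E
```

```text
t 11.95 p [431.1 309.2 304.5] xyaw -74.96 w 15.8 F [-0.2  0.  -1.6]
 shift(50mm) [ 4.15  0.93 -0.31] turn(.1) [-0.    0.01  0.01]
```

Call:
send_rows(moves=[[0.3,0.07,-0.4,0,0,0,0],[0.7,0.16,0,0,0,0,0],[0.8,0.18,0,0,0,0,0],[0.8,0.18,0,0,0,0,0],[0.8,0.18,0,0,0,0,0]])

```text
t: 12.58
position: [439.0, 133.1, 329.8]
eef_rot: [-2.492, 1.9, -0.005]
contact_force: [-0.4, -0.2, -1.0]
grip_width: 16.3
```

Call:
send_rows(moves=[[0.6,0.13,0,0,0,0,0],[0,0,0,0,0,0,0]])

```text
t: 12.82
position: [440.5, 99.5, 331.3]
eef_rot: [-2.488, 1.904, -0.007]
contact_force: [0.3, 0.2, -2.0]
grip_width: 16.1
```

```bash
python3 - <<'E'
from h import *
from station import snapshot
go((440,97,268),-75)
d=snapshot("wrist");np.savez("pics/w8.npz",**d);cv2.imwrite("pics/w8.png",cv2.resize(d["color"],None,fx=1.5,fy=1.5))
E
```

```text
t 12.82 p [440.5  99.5 331.3] xyaw -74.85 w 16.1 F [ 0.3  0.2 -2. ]
 shift(50mm) [0.05 0.03 1.27] turn(.1) [-0.1   0.02  0.03]
```

View pics/w8.png

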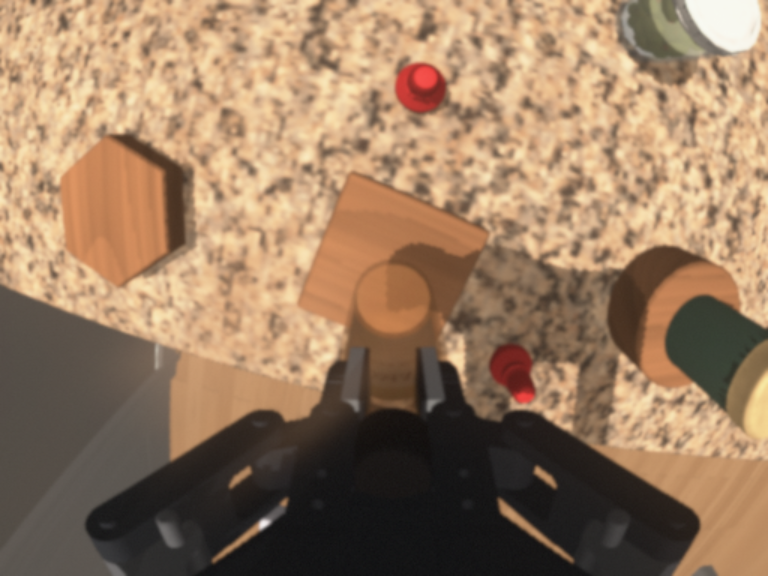

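The bottle hangs upright between the jaws. The empty hexagon's top corners are (113,134), (165,168), (166,242), (120,286), (66,236) and (62,180), and the low slab's corners are (353,172), (488,235) and (298,302).

```bash
python3 - <<'E'
from h import *
d=np.load("pics/w8.npz");f=lambda u,v,z:fray(d,(u/1.5,v/1.5),z)
print("low",(f(488,235,10)+f(298,302,10))/2)
H=[f(*p,32) for p in((113,134),(165,168),(166,242),(120,286),(66,236),(62,180))];print(np.round(H),circ(H),np.mean(H,0))
print("bottle bottom",f(393,297,331.3-155-102+0))
print("tin lid",f(765,390,152))
E
```

```text
low [438.74872491  99.52901023  10.        ]
[[489. 309.  32.]
 [473. 262.  32.]
 [424. 253.  32.]
 [382. 289.  32.]
 [407. 344.  32.]
 [449. 353.  32.]] (array([436. , 301.5]), 53.0) [437.38837461 301.74214024  32.        ]
bottle bottom [441.50282801  98.8302193   74.3       ]
tin lid [ 467.1247856  -100.43874171  152.        ]
```

Call:
send_rows(moves=[[0.02,0.03,0.5,-0.1,0,0,0],[0,0,0.5,0,0,0,0],[0,0,0.1,0,0,0,0],[0,0,0,0,0,0,0]])

```text
t: 13.38
position: [440.7, 102.3, 277.5]
eef_rot: [-2.493, 1.901, -0.001]
contact_force: [0.3, -0.1, -1.9]
grip_width: 16.2
```

```bash
python3 - <<'E'
from h import *
go((439,98,268),-75)
E
```

```text
t 13.38 p [440.7 102.3 277.5] xyaw -74.64 w 16.2 F [ 0.3 -0.1 -1.9]
 shift(50mm) [0.07 0.06 0.19] turn(.1) [-0.06  0.03  0.06]
```

Call:
send_rows(moves=[[0.08,0.06,0.1,-0.05,0.03,0,0],[0,0,0.06,0,0,0,0],[0,0,0.04,0,0,0,0],[0,0,0.03,0,0,0,0]])

```text
t: 13.88
position: [439.7, 97.9, 268.2]
eef_rot: [-2.496, 1.902, -0.005]
contact_force: [-4.0, -1.0, 14.6]
grip_width: 16.4
```

```bash
python3 - <<'E'
from h import *
go((439,98,268),-75)
E
```

```text
t 13.88 p [439.7  97.9 268.2] xyaw -74.61 w 16.4 F [-4.  -1.  14.6]
 shift(50mm) [-0.01  0.01  0.  ] turn(.1) [-0.05 -0.    0.07]
```

Down at the right spot. Release, rise, head to the tin.

Call:
send_rows(moves=[[0,0,-0.03,0,0,0,60],[0,0,0,0,0,0,60],[0,0,0,0,0,0,60],[0,0,-0.5,0,0,0,60],[0,0,-0.8,0,0,0,60]])

```text
t: 14.5
position: [438.9, 97.6, 334.1]
eef_rot: [2.498, -1.904, -0.001]
contact_force: [1.3, -0.5, 0.9]
grip_width: 60.0
```

Call:
send_rows(moves=[[0,0,-0.9,0,0,0,85],[0,0,-0.6,0,0,0,85],[0.6,0.08,0,0,0,0,85],[0.9,0.12,0,0,0,0,85],[0.9,0.12,0,0,0,0,85]])

```text
t: 15.12
position: [456.0, -22.9, 415.0]
eef_rot: [-2.5, 1.893, -0.008]
contact_force: [0.8, 1.4, -0.7]
grip_width: 85.1
```

Call:
send_rows(moves=[[0.9,0.12,0,0,0,0,85],[0.7,0.12,0,0,0,0,85],[0,0,0,0,0,0,85]])

```text
t: 15.5
position: [466.4, -108.0, 414.6]
eef_rot: [-2.496, 1.897, -0.009]
contact_force: [-0.2, 0.8, 0.5]
grip_width: 85.2
```

```bash
python3 - <<'E'
from h import *
from station import snapshot
go((465,-122,272),-75)
d=snapshot("wrist");np.savez("pics/w9.npz",**d);cv2.imwrite("pics/w9.png",cv2.resize(d["color"],None,fx=1.5,fy=1.5))
E
```

```text
t 15.5 p [ 466.4 -108.   414.6] xyaw -74.48 w 85.2 F [-0.2  0.8  0.5]
 shift(50mm) [0.26 0.13 2.85] turn(.1) [-0.08 -0.01  0.09]
```

View pics/w9.png

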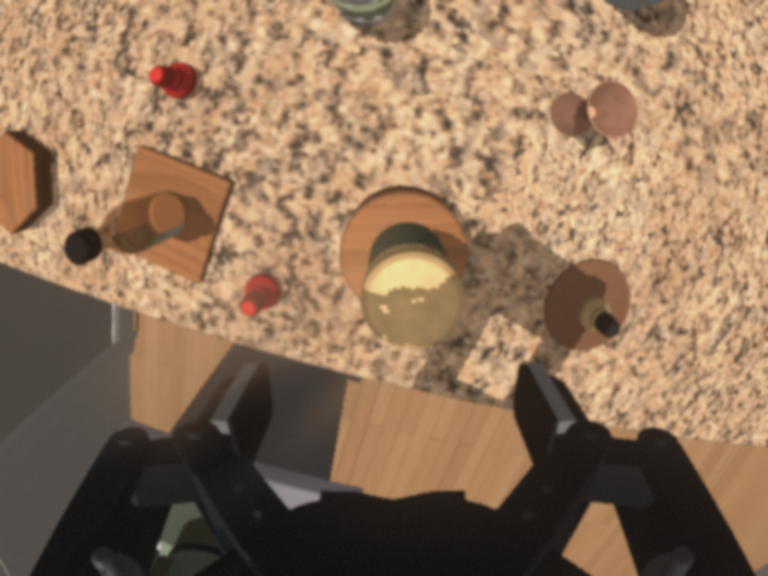

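The bottle stands on the low riser. The lid centre is at (412,297), and the high riser's edge passes (340,250), (358,210), (404,187), (450,210) and (468,250).

```bash
python3 - <<'E'
from h import *
d=np.load("pics/w9.npz");f=lambda u,v,z:fray(d,(u/1.5,v/1.5),z)
print("lid",f(412,297,152),circ([f(*p,152) for p in((362,295),(463,295),(410,347))]))
print("high",circ([f(*p,54) for p in((340,250),(358,210),(404,187),(450,210),(468,250))]))
E
```

```text
lid [ 468.12857753 -120.10913254  152.        ] (array([ 465.9, -121.2]), 28.3)
high (array([ 468.9, -118.2]), 48.8)
```

Call:
send_rows(moves=[[0.25,0.08,0.5,-0.08,0,-0.09,85],[0,0,0.7,0,0,0,85],[0,0,0.4,0,0,0,85],[0,0,0,0,0,0,85]])

```text
t: 16.05
position: [465.8, -116.7, 333.0]
eef_rot: [-2.513, 1.882, -0.0]
contact_force: [-0.0, -0.7, 0.4]
grip_width: 85.2
```

```bash
python3 - <<'E'
from h import *
go((466,-121,271),-75)
E
```

```text
t 16.05 p [ 465.8 -116.7  333. ] xyaw -73.67 w 85.2 F [-0.  -0.7  0.4]
 shift(50mm) [0.08 0.02 1.24] turn(.1) [-0.02  0.01  0.23]
```

Call:
send_rows(moves=[[0.12,0.02,0.1,0,0,0.23,85],[0,0,0.4,0,0,0,85],[0.03,0,0.4,0,0,0,85],[0.03,0,0.3,0,0,0,85],[0,0,0,0,0,0,85]])

```text
t: 16.68
position: [469.7, -125.5, 275.9]
eef_rot: [-2.487, 1.91, -0.016]
contact_force: [-0.1, 0.3, -0.8]
grip_width: 84.7
```

```bash
python3 - <<'E'
from h import *
go((466,-121,271),-75)
E
```

```text
t 16.68 p [ 469.7 -125.5  275.9] xyaw -75.07 w 84.7 F [-0.1  0.3 -0.8]
 shift(50mm) [-0.11  0.05  0.1 ] turn(.1) [-0.11 -0.04 -0.01]
```

Call:
send_rows(moves=[[-0.1,0.05,0.08,-0.11,-0.04,0,85],[0,0,0,0,0,0,50],[0,0,0,0,0,0,40],[0,0,0,0,0,0,40],[0,0,0,0,0,0,40]])

```text
t: 17.3
position: [466.7, -121.0, 274.4]
eef_rot: [-2.49, 1.914, -0.007]
contact_force: [0.0, 0.7, -1.5]
grip_width: 57.7
```

```bash
python3 - <<'E'
from h import *
go((466,-121,395),-75)
E
```

```text
t 17.3 p [ 466.7 -121.   274.4] xyaw -75.09 w 57.7 F [ 0.   0.7 -1.5]
 shift(50mm) [ 0.    0.   -2.41] turn(.1) [-0.04 -0.03 -0.01]
```

Call:
send_rows(moves=[[0,0,-0.2,0,0,0,40],[0,0,-0.7,0,0,0,40],[0,0,-0.9,0,0,0,40],[0,0,-0.9,0,0,0,40],[0,0,0,0,0,0,40]])

```text
t: 17.92
position: [466.0, -120.9, 415.2]
eef_rot: [-2.49, 1.914, -0.007]
contact_force: [0.1, -0.3, -0.9]
grip_width: 57.8
```

```bash
python3 - <<'E'
from h import *
from station import snapshot
go((436,302,410),-75)
d=snapshot("wrist");np.savez("pics/w10.npz",**d);cv2.imwrite("pics/w10.png",cv2.resize(d["color"],None,fx=1.5,fy=1.5))
E
```

```text
t 17.93 p [ 466.  -120.9  415.2] xyaw -75.1 w 57.8 F [ 0.1 -0.3 -0.9]
 shift(50mm) [-8.33 -1.59  0.09] turn(.1) [-0.03 -0.03 -0.02]
```

View pics/w10.png

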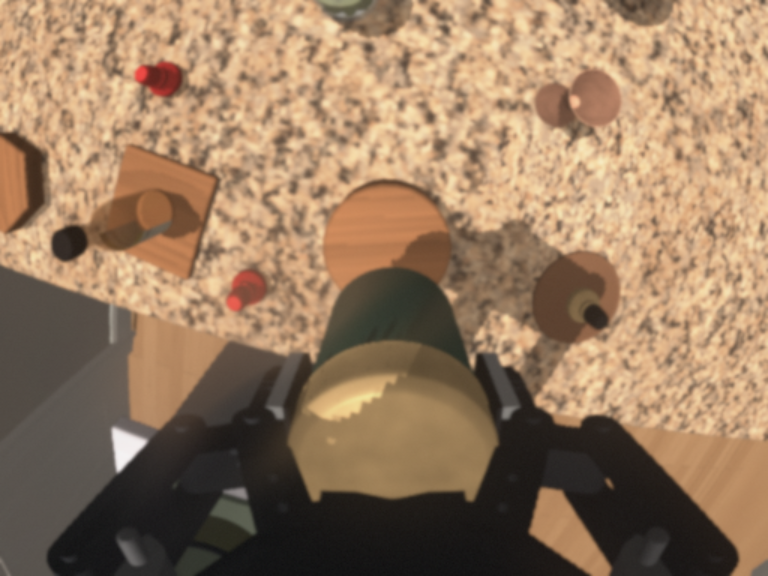

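The tin is gripped and clear of the riser. Carry it over the bottle to the mid riser.

Call:
send_rows(moves=[[-0.5,-0.1,-0.05,0,0,0,40],[-0.8,-0.15,0,0,0,0,40],[-0.8,-0.15,0,0,0,0,40],[-0.8,-0.15,0,0,0,0,40],[-0.8,-0.15,0,0,0,0,40]])

```text
t: 18.6
position: [449.8, 70.0, 408.7]
eef_rot: [2.477, -1.917, -0.018]
contact_force: [0.8, 0.4, -0.9]
grip_width: 57.7
```

```bash
python3 - <<'E'
from h import *
go((436,302,410),-75)
E
```

```text
t 18.6 p [449.8  70.  408.7] xyaw -75.48 w 57.7 F [ 0.8  0.4 -0.9]
 shift(50mm) [-4.56 -0.9  -0.02] turn(.1) [ 0.14  0.03 -0.08]
```

Call:
send_rows(moves=[[-0.8,-0.15,0,0.15,0,0,40],[-0.8,-0.15,0,0.05,0,0,40],[-0.8,-0.15,0,0.05,0,0,40],[-0.8,-0.15,0,0.05,0,0,40],[-0.8,-0.18,0,0.05,0,0,40]])

```text
t: 19.23
position: [434.0, 279.2, 401.0]
eef_rot: [-2.481, 1.92, -0.004]
contact_force: [0.2, -0.5, -1.7]
grip_width: 57.7
```

Call:
send_rows(moves=[[-0.35,-0.08,0,0,0,0,40],[0,0,0,0,0,0,40]])

```text
t: 19.48
position: [432.7, 299.1, 398.2]
eef_rot: [2.487, -1.917, 0.002]
contact_force: [0.1, -0.0, -1.0]
grip_width: 57.2
```

```bash
python3 - <<'E'
from h import *
from station import snapshot
go((436,302,252.5),-75)
E
```

```text
t 19.48 p [432.7 299.1 398.2] xyaw -75.26 w 57.2 F [ 0.1 -0.  -1. ]
 shift(50mm) [-0.05 -0.08  2.91] turn(.1) [ 0.01 -0.02 -0.05]
```

Call:
send_rows(moves=[[-0.07,-0.03,0.4,0,0,0,40],[-0.03,0,0.7,0,0,0,40],[-0.03,0,0.7,0,0,0,40],[-0.03,0,0.5,0,0,0,40],[0,0,0,0,0,0,40]])

```text
t: 20.1
position: [432.4, 299.8, 279.1]
eef_rot: [2.477, -1.919, 0.005]
contact_force: [0.1, -0.4, -0.2]
grip_width: 57.5
```

```bash
python3 - <<'E'
from h import *
go((436,302,252.5),-75)
E
```

```text
t 20.1 p [432.4 299.8 279.1] xyaw -75.54 w 57.5 F [ 0.1 -0.4 -0.2]
 shift(50mm) [-0.03 -0.08  0.53] turn(.1) [ 0.05 -0.07 -0.09]
```

Call:
send_rows(moves=[[-0.05,-0.08,0.2,0.05,-0.07,-0.09,40],[0,0,0.16,0,0,0,40],[0,0,0,0,0,0,40]])

```text
t: 20.48
position: [436.9, 302.4, 262.3]
eef_rot: [-2.488, 1.912, -0.003]
contact_force: [-0.7, 0.6, -0.7]
grip_width: 57.5
```

```bash
python3 - <<'E'
from h import *
go((436,302,252.5),-75)
E
```

```text
t 20.48 p [436.9 302.4 262.3] xyaw -75.08 w 57.5 F [-0.7  0.6 -0.7]
 shift(50mm) [0.   0.02 0.2 ] turn(.1) [-0.04  0.01 -0.01]
```

Call:
send_rows(moves=[[0,0.02,0.1,-0.04,0,0,40],[0,0,0.06,0,0,0,40],[0,0,0.04,0,0,0,40],[0,0,0.02,0,0,0,40]])

```text
t: 20.98
position: [436.1, 302.4, 252.1]
eef_rot: [-2.49, 1.912, -0.0]
contact_force: [-2.6, -0.7, 7.3]
grip_width: 57.7
```

```bash
python3 - <<'E'
from h import *
go((436,302,252.5),-75)
E
```

```text
t 20.98 p [436.1 302.4 252.1] xyaw -75.06 w 57.7 F [-2.6 -0.7  7.3]
 shift(50mm) [ 0.01  0.   -0.01] turn(.1) [-0.02  0.01 -0.01]
```

Seated. Release, rise and return to the stopper.

Call:
send_rows(moves=[[0,0,0,0,0,0,85],[0,0,0,0,0,0,85],[0,0,0,0,0,0,85],[0,0,-0.4,0,0,0,85],[0,0,-0.8,0,0,0,85]])

```text
t: 21.6
position: [435.5, 302.0, 310.8]
eef_rot: [2.489, -1.912, -0.003]
contact_force: [0.8, 0.6, 0.3]
grip_width: 85.2
```

Call:
send_rows(moves=[[0,0,-0.9,0,0,0,70],[0,0,-0.6,0,0,0,50],[0.7,0.15,0,0,0,0,50],[0.9,0.21,0,0,0,0,50],[0.9,0.21,0,0,0,0,50]])

```text
t: 22.22
position: [441.2, 173.6, 391.7]
eef_rot: [-2.492, 1.903, -0.003]
contact_force: [0.6, -0.6, -0.0]
grip_width: 50.1
```

Call:
send_rows(moves=[[0.9,0.21,0,0,0,0,50],[0.9,0.21,0,0,0,0,50],[0.9,0.21,0,0,0,0,50],[0.9,0.21,0,0,0,0,50],[0.9,0.21,0,0,0,0,50]])

```text
t: 22.85
position: [448.9, -64.5, 391.8]
eef_rot: [-2.492, 1.9, -0.008]
contact_force: [0.8, -0.7, 0.2]
grip_width: 49.8
```

```bash
python3 - <<'E'
from h import *
go((457,-313,340),-75)
E
```

```text
t 22.85 p [448.9 -64.5 391.8] xyaw -74.64 w 49.8 F [ 0.8 -0.7  0.2]
 shift(50mm) [4.84 1.17 1.02] turn(.1) [-0.09  0.01  0.06]
```

Call:
send_rows(moves=[[0.9,0.22,0,0,0,0,50],[0.9,0.22,0,0,0,0,50],[0.9,0.22,0.2,0,0,0,50],[0.9,0.22,0.5,0,0,0,50],[0.8,0.2,0.5,0,0,0,50]])

```text
t: 23.48
position: [455.3, -299.3, 332.6]
eef_rot: [-2.489, 1.9, -0.021]
contact_force: [0.5, -0.6, -0.3]
grip_width: 49.9
```

Call:
send_rows(moves=[[0.2,0.05,0.3,0,0,0,50],[0,0,0,0,0,0,50]])

```text
t: 23.72
position: [455.1, -311.5, 315.0]
eef_rot: [-2.485, 1.905, -0.015]
contact_force: [0.3, 0.6, 0.4]
grip_width: 50.2
```

```bash
python3 - <<'E'
from h import *
go((457.5,-313.5,214),-75)
E
```

```text
t 23.73 p [ 455.1 -311.5  315. ] xyaw -74.95 w 50.2 F [0.3 0.6 0.4]
 shift(50mm) [ 0.05 -0.01  2.02] turn(.1) [-0.14 -0.01  0.01]
```

Call:
send_rows(moves=[[0.08,-0.01,0.5,-0.14,0,0,50],[0.03,0,0.6,0,0,0,50],[0.03,0,0.5,0,0,0,50],[0.03,0,0.25,0,0,0,50],[0,0,0,0,0,0,50]])

```text
t: 24.35
position: [460.8, -314.6, 225.9]
eef_rot: [-2.498, 1.903, -0.013]
contact_force: [-0.3, 0.5, 0.4]
grip_width: 50.3
```

```bash
python3 - <<'E'
from h import *
go((457.5,-313.5,214),-75)
E
```

```text
t 24.35 p [ 460.8 -314.6  225.9] xyaw -74.62 w 50.3 F [-0.3  0.5  0.4]
 shift(50mm) [-0.04  0.06  0.24] turn(.1) [-0.06 -0.06  0.07]
```

Call:
send_rows(moves=[[-0.04,0.06,0.12,-0.06,-0.06,0,50],[0,0,0.1,0,0,0,50],[0,0,0,0,0,0,50]])

```text
t: 24.72
position: [457.9, -313.3, 216.7]
eef_rot: [-2.499, 1.903, -0.006]
contact_force: [0.5, 0.3, -0.5]
grip_width: 49.9
```

```bash
python3 - <<'E'
from h import *
go((457.5,-313.5,214),-75)
E
```

```text
t 24.73 p [ 457.9 -313.3  216.7] xyaw -74.58 w 49.9 F [ 0.5  0.3 -0.5]
 shift(50mm) [0.   0.01 0.05] turn(.1) [-0.02 -0.03  0.07]
```

Call:
send_rows(moves=[[0,0,0.03,0,0,0,50],[0,0,0,0,0,0,0],[0,0,0,0,0,0,0],[0,0,0,0,0,0,0],[0,0,0,0,0,0,0]])

```text
t: 25.35
position: [458.0, -313.5, 215.8]
eef_rot: [-2.499, 1.904, -0.007]
contact_force: [-0.5, 0.1, -0.5]
grip_width: 15.2
```

Call:
send_rows(moves=[[0,0,0,0,0,0,0],[0,0,-0.4,0,0,0,0],[0,0,-0.8,0,0,0,0],[0,0,-0.7,0,0,0,0],[0,0,0,0,0,0,0]])

```text
t: 25.98
position: [457.6, -313.3, 312.1]
eef_rot: [-2.499, 1.904, -0.003]
contact_force: [-0.0, -0.5, -1.0]
grip_width: 15.1
```

```bash
python3 - <<'E'
from h import *
go((467,-119,300),-75)
E
```

```text
t 25.98 p [ 457.6 -313.3  312.1] xyaw -74.6 w 15.1 F [-0.  -0.5 -1. ]
 shift(50mm) [-3.7  -1.21  0.24] turn(.1) [-0.01 -0.02  0.07]
```

Call:
send_rows(moves=[[-0.4,-0.13,0,0,0,0,0],[-0.8,-0.26,0,0,0,0,0],[-0.8,-0.26,0,0,0,0,0],[-0.8,-0.26,0,0.05,0,0,0],[-0.7,-0.23,0,0.05,0,0,0]])

```text
t: 26.6
position: [463.7, -121.9, 305.6]
eef_rot: [-2.489, 1.906, 0.007]
contact_force: [1.0, -0.7, 0.1]
grip_width: 15.1
```

Call:
send_rows(moves=[[-0.3,-0.1,0,0,0,0,0],[0,0,0,0,0,0,0]])

```text
t: 26.85
position: [463.4, -102.6, 303.7]
eef_rot: [-2.496, 1.901, 0.014]
contact_force: [-0.5, 0.5, 0.0]
grip_width: 15.3
```

```bash
python3 - <<'E'
from h import *
from station import snapshot
go((467,-119,265),-75)
d=snapshot("wrist");np.savez("pics/w11.npz",**d);cv2.imwrite("pics/w11.png",cv2.resize(d["color"],None,fx=1.5,fy=1.5))
E
```

```text
t 26.85 p [ 463.4 -102.6  303.7] xyaw -74.59 w 15.3 F [-0.5  0.5  0. ]
 shift(50mm) [0.34 0.02 0.77] turn(.1) [0.02 0.1  0.07]
```

View pics/w11.png

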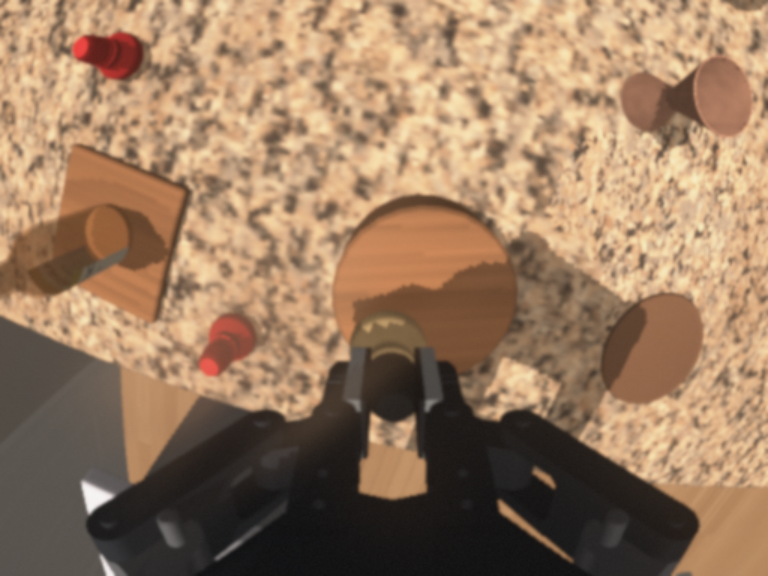

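The stopper is held. The high riser's top edge passes (333,290), (355,228), (420,202), (490,228), (517,290) and (482,371).

```bash
python3 - <<'E'
from h import *
d=np.load("pics/w11.npz");f=lambda u,v,z:fray(d,(u/1.5,v/1.5),z)
print("high",circ([f(*p,54) for p in((333,290),(355,228),(420,202),(490,228),(517,290),(482,371))]))
go((467,-119,265),-75)
E
```

```text
high (array([ 465.4, -118.7]), 51.7)
t 26.9 p [ 463.4 -103.2  303.8] xyaw -74.64 w 15.4 F [-0.3  0.2 -1.6]
 shift(50mm) [0.33 0.01 0.77] turn(.1) [0.02 0.1  0.06]
```

Call:
send_rows(moves=[[0.34,0.02,0.2,0,0.1,0,0],[0,0,0.3,0,0,0,0],[0,0,0,0,0,0,0]])

```text
t: 27.28
position: [467.5, -124.8, 276.6]
eef_rot: [2.492, -1.906, 0.002]
contact_force: [0.4, 0.4, -0.2]
grip_width: 15.6
```

```bash
python3 - <<'E'
from h import *
go((467,-118.5,265),-75)
E
```

```text
t 27.27 p [ 467.5 -124.8  276.6] xyaw -74.82 w 15.6 F [ 0.4  0.4 -0.2]
 shift(50mm) [-0.13 -0.02  0.23] turn(.1) [ 0.02 -0.03  0.03]
```

Call:
send_rows(moves=[[-0.12,-0.02,0.1,0,-0.03,0,0],[0,0,0.06,0,0,0,0],[0,0,0,0,0,0,0]])

```text
t: 27.65
position: [467.2, -120.3, 268.3]
eef_rot: [2.492, -1.91, 0.0]
contact_force: [1.2, 0.0, 0.0]
grip_width: 15.0
```

```bash
python3 - <<'E'
from h import *
go((466.5,-118.7,265),-75)
E
```

```text
t 27.65 p [ 467.2 -120.3  268.3] xyaw -74.95 w 15.0 F [1.2 0.  0. ]
 shift(50mm) [-0.03  0.01  0.07] turn(.1) [ 0.01 -0.01  0.01]
```

Call:
send_rows(moves=[[-0.02,0.01,0.05,0,0,0,0],[0,0,0.03,0,0,0,0],[0,0,0.02,0,0,0,0]])

```text
t: 28.02
position: [466.8, -119.1, 264.8]
eef_rot: [2.493, -1.911, 0.003]
contact_force: [-2.2, 1.2, 9.9]
grip_width: 15.2
```

Contact. Release, rise, back off toward the robot and check.

Call:
send_rows(moves=[[0,0,-0.02,0,0,0,45],[0,0,0,0,0,0,45],[0,0,0,0,0,0,45],[0,0,-0.4,0,0,0,45],[0,0,-0.8,0,0,0,45]])

```text
t: 28.65
position: [465.9, -118.6, 324.3]
eef_rot: [2.491, -1.908, -0.007]
contact_force: [1.3, -0.7, 0.1]
grip_width: 45.3
```

Call:
send_rows(moves=[[0,0,-0.9,0,0,0,60],[0,0,-0.6,0,0,0,60],[0.5,0.6,0,0,0,0,60],[0.7,0.77,0,0,0,0,60],[0.7,0.77,0,0,0,0,60]])

```text
t: 29.28
position: [388.2, -239.3, 405.0]
eef_rot: [2.5, -1.901, 0.005]
contact_force: [0.6, -1.2, -0.6]
grip_width: 60.4
```

Call:
send_rows(moves=[[0.7,0.77,0,0,0,0,60],[0.7,0.77,0,0,0,0,60],[0.7,0.77,0,0,0,0,60],[0.7,0.77,0,0,0,0,60],[0,0,0,0,0,0,60]])

```text
t: 29.9
position: [271.1, -422.8, 404.7]
eef_rot: [2.496, -1.906, 0.007]
contact_force: [0.4, 0.5, 0.3]
grip_width: 59.8
```

```bash
python3 - <<'E'
from h import *
from station import snapshot
go((153,-554,404))
a=snapshot("top");b=snapshot("scene");np.savez("pics/top9.npz",**a)
A=cv2.resize(a["color"][90:270,90:400],(800,465),interpolation=cv2.INTER_CUBIC);cv2.imwrite("pics/top9.png",A)
cv2.imwrite("pics/sc9.png",cv2.resize(b["color"][110:350,120:420],(750,600),interpolation=cv2.INTER_CUBIC))
E
```

```text
t 29.9 p [ 271.1 -422.8  404.7] xyaw -74.73 w 59.8 F [0.4 0.5 0.3]
 shift(50mm) [1.91 2.97 0.02] turn(.1) [-0.02 -0.04  0.  ]
```

View pics/top9.png

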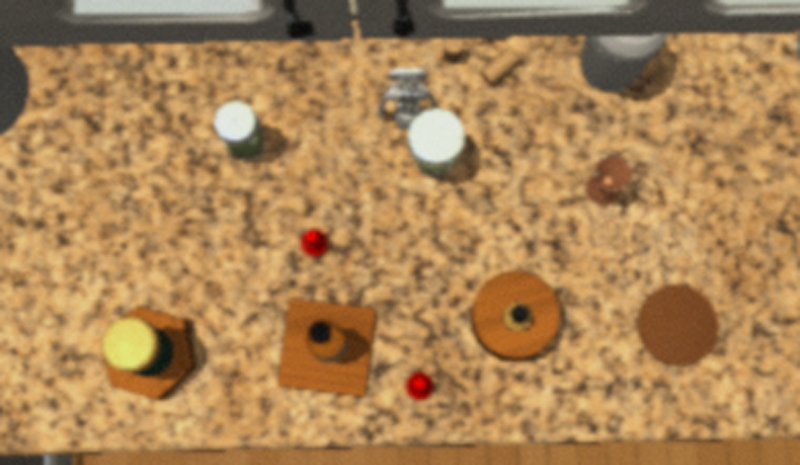

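View pics/sc9.png

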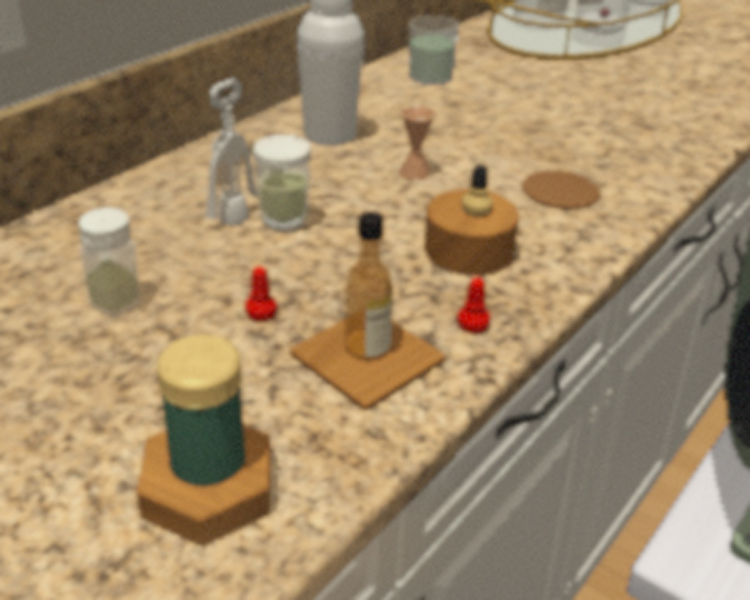

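Both views show all three upright near the middle of their new risers, and the bystanders look undisturbed. One numeric check before handing in.

```bash
python3 - <<'E'
from h import *
d=np.load("pics/top9.npz")
for n,u,v,z in(("lid",132,344,130),("cap",320,331,150),("plug",521,315,108),("high",517,312,54),("low",327,346,10),("coaster",678,324,5)):print(n,ray(d,(90+u*.3875,90+v*.387),z).round(1))
E
```

```text
lid [432.7 294.  130. ]
cap [440.5  93.2 150. ]
plug [ 458.3 -121.5  108. ]
high [ 468.2 -122.    54. ]
low [438.1  95.9  10. ]
coaster [ 456.4 -314.1    5. ]
```

The plug reads about 8 mm nearer than the riser centre in this view. I'll recheck it with masks and the earlier wrist view before handing in.

```bash
python3 - <<'E'
from h import *
d=np.load("pics/top9.npz");im=cv2.GaussianBlur(d["color"],(3,3),0);hsv=cv2.cvtColor(im,cv2.COLOR_BGR2HSV)
def cen(x0,y0,x1,y1,lo,hi):
    m=cv2.inRange(hsv[y0:y1,x0:x1],lo,hi);n,l,s,c=cv2.connectedComponentsWithStats(m);k=1+np.argmax(s[1:,4]);return c[k]+[x0,y0],s[k]
for n,b,lo,hi,z in(("plug",(285,205,300,220),(0,0,0),(179,255,70),107),("lid",(125,205,160,240),(18,90,100),(35,255,255),125),("cap",(205,210,225,225),(0,0,0),(179,255,60),150),("high",(265,190,315,235),(4,140,60),(17,255,255),54),("mid",(125,205,170,250),(4,140,60),(17,255,255),32)):
    c,s=cen(*b,lo,hi);bc=(s[0]+(s[2]-1)/2,s[1]+(s[3]-1)/2);print(n,c.round(1),s,ray(d,c,z).round(1),"bbox",ray(d,bc,z).round(1))
w=np.load("pics/w5.npz");f=lambda u,v,z:fray(w,(u/1.5,v/1.5),z)
print("w5 plug",f(389,249,60),"head",f(390,240,25),"coaster",circ([f(*p,5) for p in((334,232),(389,180),(443,232),(390,287))]))
E
```

```text
plug [291.4 211. ] [ 4  4  6  5 25] [ 460.9 -120.3  107. ] bbox [1097.6  715.9  107. ]
lid [138.4 222.5] [  0   7  26  22 418] [435.2 302.7 125. ] bbox [1049.4  685.9  125. ]
cap [213.4 218.1] [ 5  5  7  7 38] [440.6  94.7 150. ] bbox [1065.   687.4  150. ]
high [289.1 211.6] [   1    4   43   37 1003] [ 465.8 -118.2   54. ] bbox [1075.   693.6   54. ]
mid [151.9 226.4] [  3   0  42  40 626] [432.4 284.9  32. ] bbox [1096.   700.7   32. ]
w5 plug [ 457.06457301 -312.47330908   60.        ] head [ 456.05380397 -313.4991057    25.        ] coaster (array([ 455.6, -312.3]), 47.5)
```

The masks put the tin and bottle within about 3 mm of their riser centres and the stopper within about 6 mm. The arm is clear, so I'm handing in.

```bash
python3 -c "from station import hand_in;print(hand_in())"
```

```text
the job is handed in; nothing more can be done
None
```

The job is handed in at about 30 s of the 109 s. The bottle now stands on the lowest riser, the tin on the middle one and the stopper on the highest. I parked the stopper on the coaster, moved the bottle and then the tin, and set the stopper last.

**Position checks:** The final top and scene pictures show all three upright on their risers. The jigger and both jars look unmoved, and the coaster is empty. In the final top view, the tin measured about 1 mm and the bottle about 4 mm from their riser centres.

**Disagreement:** The stopper measured about 5–6 mm off centre, towards the robot. A rougher reading by eye gave about 10 mm. The wrist-camera estimates and the arm's own position at release put it within 2 mm.

**Forces and budget:** The highest contact force I read was about 17 N, when setting the stopper on the coaster. I viewed 16 pictures, two over the budget of 14, both for the final check.

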